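Open the game-piece tub with the squeeze-and-turn cap

ROBOT

A 6-joint arm with a two-finger parallel gripper is mounted at the origin on the work surface. World frame = base frame: x ahead of the robot, y to its left, z up, the work surface at z = 0. Lengths are in m, angles in rad, forces in N, time in s.
With the tool pointing down it reaches from about 0.25 to 0.775 m from the base axis. Payload 4 kg.
Tool frame: the origin (TCP) lies midway between the tips of the shut fingers; the grasp point (between the pads) lies 19 mm behind it; z points along the fingers, y is the line along which they close (so a half turn about z gives the same grasp; the last joint's range is limited). The gripper opens to 94 mm and grips with 3 to 60 N. Pads are 16 mm wide; open, the fingers measure 119 mm over their backs; the gripper's body (75 mm by 177 mm) begins 78 mm behind the grasp point.
Start: joints at [1.235, 0.087, 1.371, -0, 1.684, -0.103], TCP at [0.127, 0.535, 0.206] pointing down, gripper open.
Joint ranges: [-3.1, 3.1], [-0.76, 2.03], [0.27, 2.55], [-1.08, 4.22], [0.17, 2.65], [-2.57, 2.57]. Speed limits (rad/s): [2.79, 2.79, 3.14, 3.14, 3.14, 3.14].

INTERFACE

Orientations are given as [roll, pitch, yaw] about the fixed x, y, z axes, in that order (R = Rz(yaw) Ry(pitch) Rx(roll)).
In Python, from bench import robot gives the robot as it stands.
- The arm moves only by the tool servo_tool, never from a script. Its argument "moves" is a list of rows, each a list of 5 numbers: the shift along the tool's x, y, z in units of 25 mm (1.0 is 25 mm), then the turn about the tool's z in units of 6 degrees (1.0 is 6 degrees), then the closure, from 0 (fully open) to 1 (shut). In form: [[dx, dy, dz, yaw, gripper], ...]. A call has 1 to 10 rows; each row is the pose to reach, as a shift and turn from the pose commanded when the call began, along the tool's axes at that moment; what a row does not reach only later rows make up. A row lasts 1/12 s, in which the tool goes at most 41.7 mm and 7.16 degrees, less where a joint would pass 70% of its speed; a pose out of reach is approached as far as the arm can. A call with a gripper value outside its range is refused whole. The fingers move at their own pace and stop on an object; the grip force is fixed at half the most. Time passes only in rows, so rows that repeat a pose let the fingers close. It gives the time, the measured TCP pose, the force, the opening and the grip force at its end, in the units of the state.
- robot.get_obs(): the state, without advancing time (a new reading comes with each control period).
- robot.snapshot(name): name is "scene" or "top" or "wrist"; returns a dict with "image" (400x640x3 uint8, blue, green, red), "fx", "fy", "cx", "cy" (pixels), "k1" (the pictures are not rectified: a ray, as slopes to the right and down, at radius r is drawn at 1 + k1 r^2 times it, then the intrinsics apply), "eye" and "orientation" of the camera in the world; the wrist camera has in their place "T_tool_cam" (4x4, takes a point from camera to tool coordinates, whose origin is the TCP and whose axes are the flange's). Camera axes: x right, y down, z forward; pixel columns grow to the right and rows downward; lengths in m; the calibration is good to about 2 mm. A picture is of the moment at which its call begins: read the wrist's pose just before it. There is no depth.
- robot.close_job(): hands the job in; it is judged then, once.
The state is a dict: "time": time; "joint_positions": joint angles; "qvel": joint speeds; "joint_torque": joint torques, N m; "tool_pos": TCP position; "ee_rot": TCP orientation; "wrist_force": force on the tool from outside, world axes, zero at the start; "wrist_torque": the same for the moment, N m; "width": finger opening in m; "finger_force": force on a finger pad.
Only numpy, scipy, OpenCV 4.12 (cv2) and the standard library are available. Lean on these libraries where they do the work, as an engineer would, in place of code of your own. Each camera call takes 0.05 s, during which the arm holds its last target. There are 200 camera calls.

TASK

Open the tub of game pieces that is fixed in the holder: squeeze the two side tabs of its safety cap firmly but without crushing them, turn the cap anticlockwise until you feel it reach its stop, without wrenching it against the stop, and lift it off. Set the cap gently down, top up, in the large empty bay of the sorting tray and let go; leave the toys, the other jar and the loose pieces where they are.

Things in the scene. Friction and masses are not known exactly. Their poses are not given: they have to be found in the camera images.
- tub: White round tub (92 dia) in a plywood holder (150 x 130) fixed to the table; it cannot move. Origin: centre of the holder's underside on the table, z up, on the axis of neck and cap. The tub's flat shoulder is 88 mm above the table
- neck (a point): centre of the neck's rim, 121 mm above the table, hidden under the cap. The neck (39 outer dia) rises 33 mm from the shoulder. Once free, the cap is clear of it when raised 35 mm
- latch_post (a point): top of one of two latch posts on the tub's shoulder, 180 degrees apart, 10 mm high, 30 to 38 mm from the neck's axis. Released, the foot of each tab catches a post after 2 to 8 degrees of anticlockwise turning; with the tabs squeezed 4 mm or more the feet pass inside the posts. Fingertips must pass above the posts (more than 8 mm above the cap's underside)
- cap: Grey safety cap, 52 dia, 34 high, 70 to 110 g, shut on the neck (underside 91 mm, top 125 mm above the table). Origin: centre of its underside, z up through its flat top. At its +y and -y sides a squeeze tab stands out of the skirt: 66 mm over both tabs released, 56 mm fully squeezed. To open, it turns anticlockwise seen from above (positive about z), nearly freely, to a firm end stop
- cap_grip (a point): on the cap's axis, 19 mm above its underside: midway between the two tabs' flat rubber-faced pads (grippy, friction near 1.2), each 16 wide (along the cap's x) and 20 high (9 to 29 mm above the underside). Axes as the cap's: squeeze along y, from above
- cap_top (a point): centre of the cap's flat top. The end stop is hidden and differs from tub to tub: 40 to 80 degrees from shut. Only in the last 9 degrees before it can the cap be lifted; before that it rises 1 mm and holds. At the stop the resisting moment rises steeply: about 0.3 N m tells it; over 0.5 N m, or 55 N between cap and tub, is too much. A light pull up of under 10 N to try it does no harm
- tab_left (a joint): travel of the tab at the cap's +y side: 0 released, 0.005 m squeezed fully in. Sprung: about 4 N to start it, 10 N at the end; a grip of 20 to 40 N holds both in, over 75 N a finger would crush them. The tabs need squeezing only to pass the latch posts (the first 25 degrees), but the cap can be turned and carried by them throughout
- tab_right (a joint): the same for the tab at the cap's -y side
- tray: Shallow wooden sorting tray, 160 (its x) x 260 (its y), fixed to the table, walls 15 high and 5 thick, floor 5 thick. A divider splits it into a large empty bay at its +y end and a small bay at its -y end, where a pawn and a die lie. Origin: centre of its underside, z up
- bay (a point): middle of the large empty bay (150 along the tray's x, 167 along its y), on its floor, 5 mm above the table; axes as the tray's
- pawn: a dark wooden game pawn, 24 dia x 38 high, standing in the small bay of the tray. Origin: centre of its underside. Leave it alone
- die: a plain 22 mm wooden cube (blank die) in the small bay of the tray. Origin: centre of its underside. Leave it alone
- plain_jar: a white jar 72 dia x 100 high with an ordinary round grey lid without tabs, standing loose on the table; not the tub to open. Origin: centre of its underside
- toy_car: a toy car 100 x 57 x 53, wheels down. Origin: centre of its underside
- picture_book: a picture book 150 x 190 x 14 lying flat. Origin: centre of its underside
- stack_ring: a toy stacking ring 80 dia, 22 thick, lying flat. Origin: centre of its underside
Not all that is in view belongs to the job. Of the things like the cap, leave any that is purple; of the rest the smaller one is meant.

How it is judged:
On the way, in this order (a step that is already met when the one before it is completed fails the run):
1. both tabs squeezed in while the cap is still on the neck (value of joint each of tab_left, tab_right above 0.0035 m and horizontal distance between cap and tub below 0.006 m and z of cap in the frame of tub below 0.096 m), for 0.2 s.
2. the cap lifted clear of the neck (z of cap in the frame of tub above 0.126 m), for 0.1 s.
At the end, for the whole second after the job is handed in: the cap stands top up (within about 8 degrees) and at rest on the floor of the large empty bay of the tray (its underside within 5 mm of the floor), released (x of cap in the frame of bay between -0.06 and 0.06 m and y of cap in the frame of bay between -0.068 and 0.068 m and z of cap in the frame of bay between -0.005 and 0.005 m and angle between cap's own z axis and vertical below 0.15 rad and linear speed of cap below 0.02 m/s and angular speed of cap below 0.3 rad/s); the robot touches nothing.
It fails at once if the cap is wrenched, pressed or pulled against the tub with more than 55 N (contact force between cap and tub above 55 N).
It fails at once if the tabs are crushed: more than 160 N between fingers and cap (contact force between the fingers and cap above 160 N).
It fails at once if the cap is pressed into the tray with more than 45 N (contact force between cap and tray above 45 N).
It fails at once if the cap is dropped: let go more than 15 mm above the tray's floor (horizontal distance between cap and tub above 0.05 m and height (world z) of cap above 0.02 m and contact force between the fingers and cap below 0.1 N).
It fails at once if a toy, the other jar or a loose piece is moved by more than 25 mm (distance of any of pawn, die, plain_jar, toy_car, picture_book, stack_ring from where it was at the start of the episode above 0.025 m).
It also fails if it takes over 70 s, if anything falls off the work surface, if the arm or the gripper's body presses on something with over 40 N, if the wrist force passes 120 N, or if a joint passes its speed limit or range.

## Working session

There is one attempt and no reset: what is moved stays moved. The work goes in short steps, Python scripts to look and compute and a tool call to move; the robot and the scene stay as the last step left them, time stands still between calls to the robot, and variables do not carry over. Pictures are saved under pics/ and viewed, at most 10 in all, crops included, and the job is handed in when it is done.

Besides the shell and the picture viewer there is one more tool, called in YAML: its name, and indented under it one key for each argument. servo_tool: Moves the arm, as the interface text tells. Its arguments: {"type":"object","properties":{"moves":{"type":"array"}},"required":["moves"]}

```bash
mkdir -p pics; cat > h.py <<'E'
import numpy as np, cv2
from scipy.spatial.transform import Rotation as R
from bench import robot
def cam(name):
    o=robot.get_obs(); s=robot.snapshot(name)
    if 'T_tool_cam' in s:
        T=np.eye(4); T[:3,:3]=R.from_euler('xyz',o['ee_rot']).as_matrix(); T[:3,3]=o['tool_pos']
        T=T@np.array(s['T_tool_cam']); s['Rm'],s['e']=T[:3,:3],T[:3,3]
    else:
        q=np.array(s['orientation']); s['e']=np.array(s['eye'])
        s['Rm']=q if q.shape==(3,3) else (R.from_euler('xyz',q) if q.size==3 else R.from_quat(q)).as_matrix()
    return s
def onz(s,uv,z):
    uv=np.atleast_2d(np.float64(uv)); K=np.array([[s['fx'],0,s['cx']],[0,s['fy'],s['cy']],[0,0,1]])
    p=cv2.undistortPoints(uv[:,None],K,np.array([s['k1'],0,0,0.]))[:,0]
    d=np.c_[p,np.ones(len(p))]@s['Rm'].T
    return s['e']+d*((z-s['e'][2])/d[:,2])[:,None]
E
python3 - <<'E'
from h import *
print(robot.get_obs())
for n in ['scene','top','wrist']:
    s=cam(n); cv2.imwrite(f'pics/{n}0.png',s['image']); print(n,{k:v for k,v in s.items() if k!='image'})
E
```

```text
{'time': 0.0, 'joint_positions': array([ 1.23491702e+00,  8.79482037e-02,  1.37223472e+00,  9.08615912e-06,
        1.68358591e+00, -1.03116068e-01]), 'qvel': array([-1.17018610e-03,  3.62706894e-04, -1.04769297e-06,  1.74438906e-05,
       -2.32278408e-03, -7.22843177e-04]), 'joint_torque': array([-7.36386482e-05, -3.40181458e+01, -3.02424395e+01,  7.18065212e-02,
        3.31335270e-02, -1.59034566e-04]), 'tool_pos': array([0.12669787, 0.53465278, 0.2043178 ]), 'ee_rot': array([-3.13942897e+00, -2.32983411e-04,  2.90883018e+00]), 'wrist_force': array([-0.37036971, -0.06487114,  0.25469249]), 'wrist_torque': array([-0.01677671, -0.00563804,  0.05222791]), 'finger_force': 0.0, 'width': 0.09425887151306632}
scene {'fx': 505.99673049180456, 'fy': 505.99673049180456, 'cx': 317.36110681958485, 'cy': 201.5657199886755, 'k1': -0.039587931025304036, 'eye': array([ 1.17349755, -0.90238468,  0.79685363]), 'orientation': array([-2.12940476, -0.01099714,  0.60154413]), 'e': array([ 1.17349755, -0.90238468,  0.79685363]), 'Rm': array([[ 0.82441289,  0.30762776, -0.47508793],
       [ 0.56588201,
[... 573 characters left out ...]
]])}
wrist {'fx': 307.7052187153888, 'fy': 307.7052187153888, 'cx': 322.97277110707364, 'cy': 200.43710492849044, 'k1': -0.021767579966053552, 'T_tool_cam': array([[-9.85856215e-05, -9.67305996e-01, -2.53612105e-01,
         7.31960822e-02],
       [ 9.99999985e-01, -1.31411802e-04,  1.12493859e-04,
        -2.10489021e-04],
       [-1.42143608e-04, -2.53612090e-01,  9.67305995e-01,
        -1.79489481e-01],
       [ 0.00000000e+00,  0.00000000e+00,  0.00000000e+00,
         1.00000000e+00]]), 'Rm': array([[ 0.23076343,  0.94135484,  0.24616925],
       [ 0.97300813, -0.22277485, -0.06022083],
       [-0.00184885,  0.25342145, -0.9673542 ]]), 'e': array([0.05556682, 0.55172306, 0.38392245])}
```

View pics/top0.png

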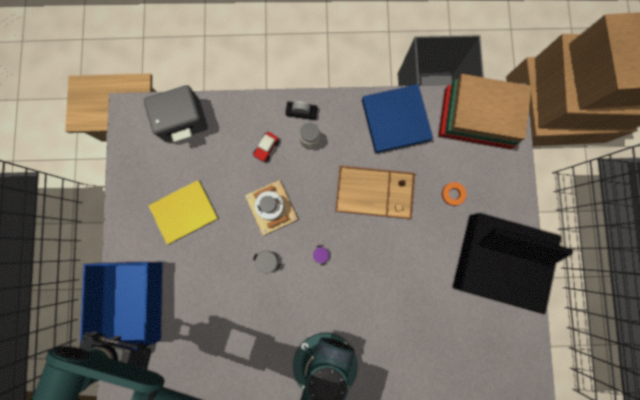

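View pics/scene0.png

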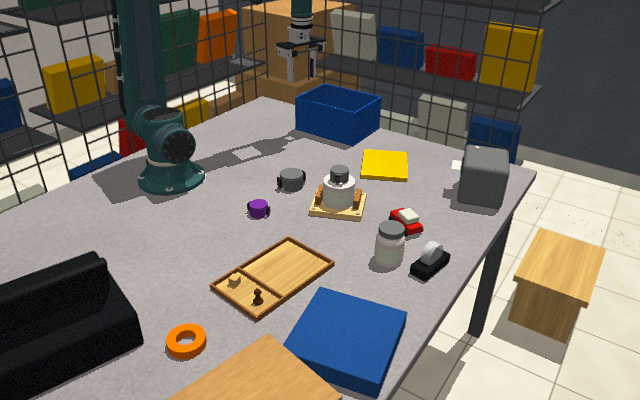

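The top view shows the tub with its grey cap at about (269,202) and the tray at (376,192), with the large bay on its left. The loose grey cap at (266,262) and the purple one at (321,255) are decoys. I'll zoom in for the cap's tabs and measure the tray.

```bash
python3 - <<'E'
from h import *
t=cam('top'); s=cam('scene')
a=cv2.resize(t['image'][170:240,235:305],(560,560),interpolation=cv2.INTER_CUBIC)
cv2.imwrite('pics/c1.png',a)
# tray: wood mask in top
im=t['image'];hsv=cv2.cvtColor(im,cv2.COLOR_BGR2HSV)
m=cv2.inRange(hsv,(8,60,60),(28,255,255)); roi=np.zeros_like(m); roi[155:230,322:425]=255
c=max(cv2.findContours(m&roi,cv2.RETR_EXTERNAL,cv2.CHAIN_APPROX_NONE)[0],key=cv2.contourArea)
h=c[:,0]; P=onz(t,h,.015)[:,:2]
r=cv2.minAreaRect(P.astype(np.float32)); print('tray',r); b=cv2.boxPoints(r); print(b)
roi[:]=0; roi[170:245,235:305]=255
c=cv2.findContours(m&roi,cv2.RETR_EXTERNAL,cv2.CHAIN_APPROX_NONE)[0]
c=np.vstack([q for q in c if cv2.contourArea(q)>20])[:,0]
print('holder',cv2.minAreaRect(onz(t,c,.012)[:,:2].astype(np.float32)))
print('cap',onz(t,[269,202],.125))
for n,p,z in [('die',(400,208),.022),('pawn',(402,184),.038),('car',(266,147),.04),('jar',(310,134),.1)]: print(n,onz(t,p,z))
E
```

```text
tray ((0.5651443004608154, -0.18661771714687347), (0.26247313618659973, 0.16250577569007874), 82.86650085449219)
[[ 0.46822318 -0.30674833]
 [ 0.62947106 -0.32692856]
 [ 0.6620654  -0.0664871 ]
 [ 0.50081754 -0.04630688]]
holder ((0.5213521122932434, 0.168574720621109), (0.15391747653484344, 0.13428756594657898), 23.478113174438477)
cap [[0.52569458 0.16304471 0.125     ]]
die [[ 0.50655653 -0.26801369  0.022     ]]
pawn [[ 0.58595682 -0.27544977  0.038     ]]
car [[0.72373698 0.18075347 0.04      ]]
jar [[0.74865085 0.02988132 0.1       ]]
```

View pics/c1.png

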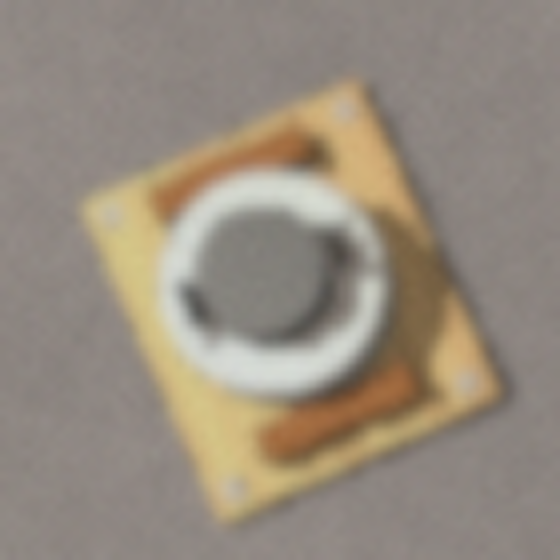

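The tabs lie along about 113.5° (equivalently -66.5°), which matches the holder's yaw of about 23.5°. The cap is at about (0.520, 0.167). I'll hover there with the tool y axis at -66.5° so joint 6 has range left for the turn.

servo_tool:
  moves:
    - [-0.6, -0.3, -1, 1.1, 0]
    - [-1.6, -0.9, -2, 2.2, 0]
    - [-2.8, -1.6, -3, 3.3, 0]
    - [-4, -2.3, -3.8, 4.4, 0]
    - [-5.2, -3, -3.8, 5.5, 0]
    - [-6.4, -3.7, -3.8, 6.6, 0]
    - [-7.6, -4.4, -3.8, 7.7, 0]
    - [-8.8, -5, -3.8, 8.8, 0]
    - [-9.4, -5.4, -3.8, 9.9, 0]
    - [-9.4, -5.4, -3.8, 11, 0]

```text
time: 1.08
tool_pos: [0.3268, 0.347, 0.3003]
ee_rot: [3.141, 0.001, 1.746]
wrist_force: [-0.3, -0.0, -0.2]
width: 0.0938
finger_force: 0.0
```

servo_tool:
  moves:
    - [-0.8, 0.6, 0, 1.1, 0]
    - [-1.7, 1.2, 0, 2.3, 0]
    - [-2.6, 1.9, 0, 3.5, 0]
    - [-3.5, 2.6, 0, 4.7, 0]
    - [-4.5, 3.3, 0, 5.9, 0]
    - [-5.5, 4, 0, 7.1, 0]
    - [-6.5, 4.8, 0, 8.3, 0]
    - [-7.4, 5.5, 0, 9.5, 0]
    - [-8.2, 6.1, 0, 10.7, 0]
    - [-8.5, 6.3, 0, 11.8, 0]

```text
time: 1.92
tool_pos: [0.5205, 0.1673, 0.2994]
ee_rot: [3.141, 0.001, 0.512]
wrist_force: [-0.9, 0.9, -0.9]
width: 0.0944
finger_force: 0.0
```

servo_tool:
  moves:
    - [0, 0, 0, 0.8, 0]
    - [0, 0, 0, 1, 0]
    - [0, 0, 0, 1, 0]
    - [0, 0, 0, 1, 0]

```text
time: 2.25
tool_pos: [0.5183, 0.1702, 0.3005]
ee_rot: [-3.141, -0.0, 0.419]
wrist_force: [1.0, 1.0, -0.3]
width: 0.0939
finger_force: 0.0
```

```bash
python3 - <<'E'
from h import *
o=robot.get_obs(); print(o['tool_pos'],o['ee_rot'],o['joint_positions'])
s=cam('wrist'); cv2.imwrite('pics/w1.png',s['image'])
E
```

```text
[0.51825552 0.17017425 0.30053352] [-3.14143077e+00 -7.85662181e-05  4.18683332e-01] [2.13205900e-01 7.85266416e-02 1.19334693e+00 1.82603154e-04
 1.86967520e+00 1.36537266e+00]
```

View pics/w1.png

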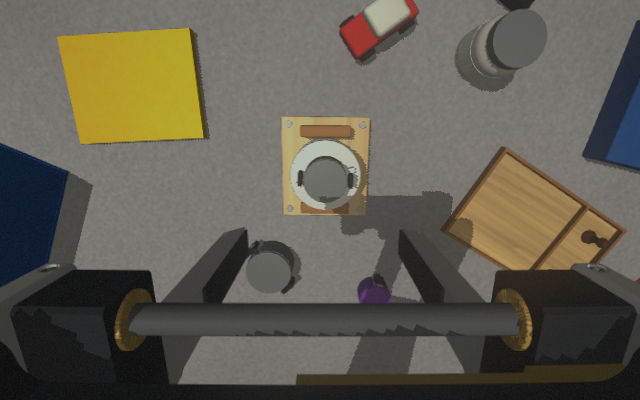

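Wrist view: the cap is at about (325,179) with tabs at (301,179) and (350,179), so the tool is already nearly aligned. The tray is at right and the loose decoy caps sit below. Now a refined measurement from the crop.

```bash
python3 - <<'E'
from h import *
s=cam('wrist'); im=s['image']; x0,y0=285,135
c=im[y0:y0+75,x0:x0+80]; cv2.imwrite('pics/w2.png',cv2.resize(c,(800,750)[:2] if 0 else (640,600),interpolation=cv2.INTER_CUBIC))
g=cv2.cvtColor(c,cv2.COLOR_BGR2HSV)
m=((g[...,2]>75)&(g[...,2]<150)&(g[...,1]<50)).astype(np.uint8)
m=cv2.morphologyEx(m,cv2.MORPH_OPEN,np.ones((3,3)))
n,l,st,ce=cv2.connectedComponentsWithStats(m)
for i in range(1,n):
  if st[i,4]>60: print(st[i],ce[i]+[x0,y0], c[l==i].mean(0), onz(s,ce[i]+[x0,y0],.125)[0])
print(c[44,::4].tolist())
for p in [(301,179),(350,179)]: print(onz(s,p,.12))
E
```

```text
[  17   24   49   50 1754] [326.91619156 181.71094641] [101.51482326 108.25028506 108.98802737] [0.52339608 0.16718333 0.125     ]
[[112, 163, 182], [112, 160, 169], [174, 188, 182], [135, 147, 143], [50, 56, 56], [104, 109, 110], [104, 111, 110], [106, 113, 112], [105, 111, 111], [105, 112, 112], [103, 109, 109], [103, 110, 110], [101, 108, 108], [103, 108, 108], [100, 106, 108], [101, 108, 107], [45, 51, 51], [82, 91, 96], [104, 115, 118], [68, 94, 109]]
[[0.51300238 0.19619957 0.12      ]]
[[0.53666913 0.14300514 0.12      ]]
```

View pics/w2.png

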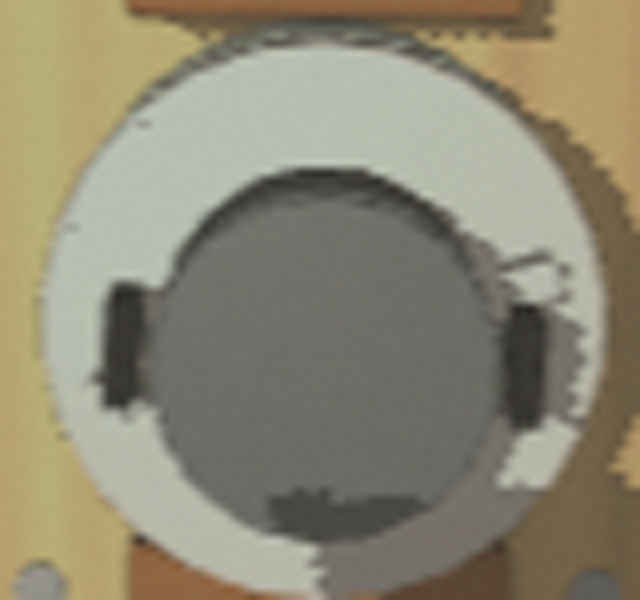

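Tabs are at crop (123,345) and (524,367), tilted about 3° clockwise, and the cap top is centred at (325.4,180.3). I'll descend and re-measure closer.

servo_tool:
  moves:
    - [0, 0, 0.8, 0.2, 0]
    - [0.1, 0.1, 2, 0.4, 0]
    - [0.1, 0.1, 3.2, 0.4, 0]
    - [0.1, 0.1, 4, 0.4, 0]
    - [0.1, 0.1, 4.3, 0.4, 0]
    - [0.1, 0.1, 4.4, 0.4, 0]
    - [0.1, 0.1, 4.4, 0.4, 0]
    - [0.1, 0.1, 4.4, 0.4, 0]

```text
time: 3.02
tool_pos: [0.5226, 0.169, 0.1925]
ee_rot: [3.141, -0.003, 0.375]
wrist_force: [-0.0, 0.8, -0.1]
width: 0.0934
finger_force: 0.0
```

```bash
python3 - <<'E'
from h import *
o=robot.get_obs(); print(o['tool_pos'],o['ee_rot'])
s=cam('wrist'); im=s['image']; np.save('w3.npy',s,allow_pickle=True)
cv2.imwrite('pics/w3.png',cv2.resize(im[130:270,240:400],(640,560),interpolation=cv2.INTER_CUBIC))
E
```

```text
[0.52264132 0.16902029 0.1924669 ] [ 3.14117287 -0.00331249  0.37512407]
```

View pics/w3.png

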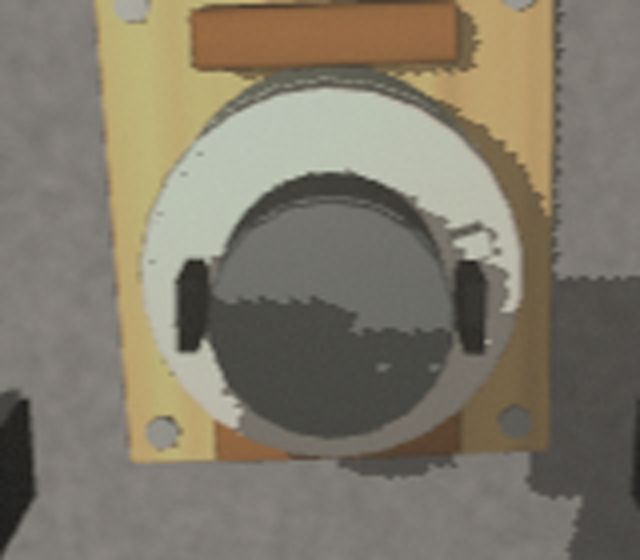

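Tabs are at crop (192,305) and (470,305), so the yaw is aligned. The cap top circle is centred at crop (331.5,320), which is pixel (322.9,210).

```bash
python3 - <<'E'
from h import *
s=np.load('w3.npy',allow_pickle=True).item(); o=robot.get_obs()
f=lambda p:np.array(p)/4+[240,130]
Rt=R.from_euler('xyz',o['ee_rot']).as_matrix()
for n,p,z in [('top',(331.5,320),.125),('topL',(208,320),.125),('topR',(455,320),.125),('tabmid',(331,305),.112),('tub',(332,272),.088)]:
    P=onz(s,f(p),z)[0]; print(n,P,'tool mm',(Rt.T@(P-o['tool_pos'])*1e3).round(1))
E
```

```text
top [0.523532   0.16910411 0.125     ] tool mm [ 0.4  0.1 67.8]
topL [0.51407744 0.19313166 0.125     ] tool mm [  0.4 -25.7  67.7]
topR [0.53298458 0.14507159 0.125     ] tool mm [ 0.4 26.  67.8]
tabmid [0.52316692 0.1690722  0.112     ] tool mm [ 0.   0.  80.8]
tub [0.52464204 0.1693958  0.088     ] tool mm [  1.4   0.2 104.8]
```

Centred to within 0.5 mm, and the cap diameter reads 51.7 mm against 52. Descending so the tips are at z of about 0.103.

servo_tool:
  moves:
    - [0, 0, 0.6, 0, 0]
    - [0, 0, 1.4, 0, 0]
    - [0, 0, 2.1, 0, 0]
    - [0, 0, 2.7, 0, 0]
    - [0, 0, 3.1, 0, 0]
    - [0, 0, 3.3, 0, 0]
    - [0, 0, 3.4, 0, 0]
    - [0, 0, 3.4, 0, 0]
    - [0, 0, 3.4, 0, 0]

```text
time: 3.82
tool_pos: [0.5226, 0.1688, 0.1067]
ee_rot: [3.141, -0.002, 0.375]
wrist_force: [0.1, -0.4, 0.6]
width: 0.0943
finger_force: 0.0
```

```bash
python3 - <<'E'
from h import *
o=robot.get_obs(); print(o)
s=cam('wrist'); cv2.imwrite('pics/w4.png',s['image'][150:400,120:520])
E
```

```text
{'time': 3.8167, 'joint_positions': array([2.09176958e-01, 1.23863483e-01, 1.52797489e+00, 1.01370174e-04,
       1.48760779e+00, 1.40536265e+00]), 'qvel': array([ 0.0009854 , -0.00275769, -0.00407962, -0.00111912,  0.0005896 ,
        0.00088877]), 'joint_torque': array([-2.25308875e-03, -3.41937447e+01, -2.89265692e+01,  2.76565697e-02,
       -6.91983383e-02, -2.70429227e-04]), 'tool_pos': array([0.52256552, 0.1688288 , 0.10669591]), 'ee_rot': array([ 3.14133883e+00, -2.13381812e-03,  3.74602588e-01]), 'wrist_force': array([ 0.09275581, -0.41835212,  0.56265837]), 'wrist_torque': array([-0.08527285,  0.16288629,  0.01262847]), 'finger_force': 0.0, 'width': 0.09425953527194823}
```

View pics/w4.png

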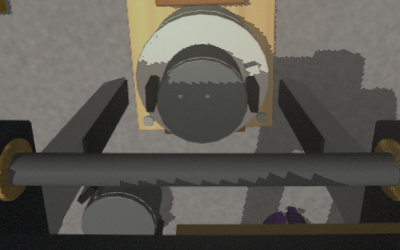

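The open fingers straddle the cap's tabs evenly (tabs at crop (152,95) and (253,95)). I'll go 3–4 mm lower, then close.

servo_tool:
  moves:
    - [0, 0, 0.15, 0, 0]
    - [0, 0, 0.15, 0, 0.1]
    - [0, 0, 0.15, 0, 0.2]
    - [0, 0, 0.15, 0, 0.3]
    - [0, 0, 0.15, 0, 0.4]
    - [0, 0, 0.15, 0, 0.6]
    - [0, 0, 0.15, 0, 0.8]
    - [0, 0, 0.15, 0, 1]
    - [0, 0, 0.15, 0, 1]
    - [0, 0, 0.15, 0, 1]

```text
time: 4.7
tool_pos: [0.522, 0.1687, 0.1021]
ee_rot: [-3.142, -0.001, 0.375]
wrist_force: [-0.8, 0.7, 1.9]
width: 0.0554
finger_force: 30.0
```

servo_tool:
  moves:
    - [0, 0, 0, 0, 1]
    - [0, 0, 0, 0, 1]
    - [0, 0, 0, 0, 1]
    - [0, 0, 0, 0, 1]

```text
time: 5.03
tool_pos: [0.522, 0.1687, 0.1021]
ee_rot: [-3.142, -0.001, 0.375]
wrist_force: [-0.4, -1.0, 3.1]
width: 0.0553
finger_force: 30.0
```

```bash
python3 - <<'E'
from h import *
o=robot.get_obs(); print(o)
E
```

```text
{'time': 5.0333, 'joint_positions': array([2.09146439e-01, 1.26674264e-01, 1.53427257e+00, 1.21212361e-04,
       1.48004470e+00, 1.40541274e+00]), 'qvel': array([ 0.00134034, -0.00087101, -0.00033132, -0.00143503,  0.00129722,
       -0.00063925]), 'joint_torque': array([-8.01799516e-02, -3.28635728e+01, -2.78549051e+01, -3.48464109e-02,
       -2.60883579e-01, -1.48425402e-04]), 'tool_pos': array([0.52198939, 0.16869653, 0.10208017]), 'ee_rot': array([-3.14157254e+00, -6.12788113e-04,  3.74519066e-01]), 'wrist_force': array([-0.35595713, -1.02039022,  3.0846377 ]), 'wrist_torque': array([-0.0043451 ,  0.24360206, -0.02877277]), 'finger_force': 30.012514293193817, 'width': 0.055277922867683994}
```

Squeezed: width 55.3 mm at 30 N. Turning to 36°, safely before the earliest possible stop.

servo_tool:
  moves:
    - [0, 0, 0, -0.3, 1]
    - [0, 0, 0, -0.8, 1]
    - [0, 0, 0, -1.3, 1]
    - [0, 0, 0, -1.8, 1]
    - [0, 0, 0, -2.3, 1]
    - [0, 0, 0, -2.8, 1]
    - [0, 0, 0, -3.3, 1]
    - [0, 0, 0, -3.7, 1]
    - [0, 0, 0, -4, 1]
    - [0, 0, 0, -4, 1]

```text
time: 5.87
tool_pos: [0.5224, 0.169, 0.1021]
ee_rot: [3.141, -0.002, 0.794]
wrist_force: [0.3, 0.6, 3.9]
width: 0.0553
finger_force: 30.0
```

```bash
cat > st.py <<'E'
from h import *
o=robot.get_obs()
for k in ['time','tool_pos','ee_rot','wrist_force','wrist_torque','finger_force','width']: print(k,np.round(o[k],4))
print('j6',o['joint_positions'][5],'turn from 0.3745 deg',np.degrees(o['ee_rot'][2]-.3745))
E
python3 st.py
```

```text
time 5.8667
tool_pos [0.5224 0.169  0.1021]
ee_rot [ 3.1412e+00 -1.7000e-03  7.9410e-01]
wrist_force [0.2945 0.5638 3.9206]
wrist_torque [ 0.0949  0.0161 -0.0531]
finger_force 30.0085
width 0.0553
j6 0.9859918832065314 turn from 0.3745 deg 24.04016601798342
```

servo_tool:
  moves:
    - [0, 0, 0, -0.4, 1]
    - [0, 0, 0, -0.9, 1]
    - [0, 0, 0, -1.4, 1]
    - [0, 0, 0, -1.9, 1]
    - [0, 0, 0, -2.3, 1]
    - [0, 0, 0, -2.5, 1]
    - [0, 0, 0, -2.5, 1]
    - [0, 0, 0, -2.5, 1]

```text
time: 6.53
tool_pos: [0.5222, 0.1689, 0.1021]
ee_rot: [3.141, -0.001, 1.054]
wrist_force: [1.0, 0.9, 2.8]
width: 0.0556
finger_force: 30.0
```

```bash
python3 st.py
```

```text
time 6.5333
tool_pos [0.5222 0.1689 0.1021]
ee_rot [ 3.1409e+00 -1.2000e-03  1.0542e+00]
wrist_force [1.0306 0.9016 2.7964]
wrist_torque [ 0.2221 -0.047   0.0068]
finger_force 30.0107
width 0.0556
j6 0.7258121034925292 turn from 0.3745 deg 38.94532084399808
```

servo_tool:
  moves:
    - [0, 0, 0, -0.2, 1]
    - [0, 0, 0, -0.4, 1]
    - [0, 0, 0, -0.4, 1]
    - [0, 0, 0, -0.4, 1]

```text
time: 6.87
tool_pos: [0.5221, 0.1687, 0.102]
ee_rot: [3.141, -0.001, 1.097]
wrist_force: [1.1, 2.1, 3.9]
width: 0.0554
finger_force: 30.0
```

```bash
python3 st.py | grep -E "torque|turn"
```

```text
wrist_torque [ 0.2587 -0.1154  0.0148]
j6 0.6828409781771864 turn from 0.3745 deg 41.40307458688962
```

servo_tool:
  moves:
    - [0, 0, 0, -0.2, 1]
    - [0, 0, 0, -0.4, 1]
    - [0, 0, 0, -0.4, 1]
    - [0, 0, 0, -0.4, 1]

```text
time: 7.2
tool_pos: [0.522, 0.1686, 0.1021]
ee_rot: [3.141, -0.0, 1.14]
wrist_force: [0.9, 1.2, 5.7]
width: 0.0551
finger_force: 30.0
```

```bash
python3 st.py | grep -E "torque|turn"
```

```text
wrist_torque [ 0.1504 -0.0733  0.0064]
j6 0.6397589804678225 turn from 0.3745 deg 43.867350039503975
```

servo_tool:
  moves:
    - [0, 0, 0, -0.2, 1]
    - [0, 0, 0, -0.4, 1]
    - [0, 0, 0, -0.4, 1]
    - [0, 0, 0, -0.4, 1]

```text
time: 7.53
tool_pos: [0.522, 0.1685, 0.1021]
ee_rot: [3.141, -0.0, 1.182]
wrist_force: [1.7, 1.1, 5.6]
width: 0.0552
finger_force: 30.0
```

```bash
python3 st.py | grep -E "torque|turn"
```

```text
wrist_torque [ 0.1265 -0.0606  0.0414]
j6 0.5978950099653204 turn from 0.3745 deg 46.264667438882086
```

servo_tool:
  moves:
    - [0, 0, 0, -0.2, 1]
    - [0, 0, 0, -0.4, 1]
    - [0, 0, 0, -0.4, 1]
    - [0, 0, 0, -0.4, 1]

```text
time: 7.87
tool_pos: [0.5222, 0.1684, 0.102]
ee_rot: [3.141, -0.0, 1.223]
wrist_force: [0.9, 0.3, 4.9]
width: 0.0552
finger_force: 30.0
```

```bash
python3 st.py | grep -E "torque|turn"
```

```text
wrist_torque [ 0.0272 -0.1583 -0.2578]
j6 0.5566546857601073 turn from 0.3745 deg 48.616513829064395
```

Resisting moment is −0.26 N m, so the stop is at about 48.5°. Backing off a little, then a light trial lift.

servo_tool:
  moves:
    - [0, 0, 0, 0.2, 1]
    - [0, 0, 0, 0.2, 1]
    - [0, 0, -0.05, 0.2, 1]
    - [0, 0, -0.1, 0.2, 1]
    - [0, 0, -0.1, 0.2, 1]

```text
time: 8.28
tool_pos: [0.5218, 0.1681, 0.103]
ee_rot: [-3.141, 0.001, 1.202]
wrist_force: [3.9, 0.1, -2.3]
width: 0.0554
finger_force: 30.0
```

```bash
python3 st.py
```

```text
time 8.2833
tool_pos [0.5218 0.1681 0.103 ]
ee_rot [-3.1413e+00  1.3000e-03  1.2020e+00]
wrist_force [ 3.9088  0.1441 -2.328 ]
wrist_torque [-0.0747 -0.7671 -0.1308]
finger_force 29.9857
width 0.0554
j6 0.5776987766256122 turn from 0.3745 deg 47.40961981485379
```

servo_tool:
  moves:
    - [0, 0, -0.03, 0, 1]
    - [0, 0, -0.06, 0, 1]
    - [0, 0, -0.06, 0, 1]
    - [0, 0, -0.06, 0, 1]

```text
time: 8.62
tool_pos: [0.5217, 0.1681, 0.1052]
ee_rot: [-3.141, 0.001, 1.202]
wrist_force: [4.6, -2.2, -4.0]
width: 0.0551
finger_force: 30.0
```

```bash
python3 st.py
```

```text
time 8.6167
tool_pos [0.5217 0.1681 0.1052]
ee_rot [-3.1413e+00  1.3000e-03  1.2017e+00]
wrist_force [ 4.6461 -2.1809 -4.0131]
wrist_torque [-0.4176 -0.8292 -0.1734]
finger_force 29.9763
width 0.0551
j6 0.5780404639331644 turn from 0.3745 deg 47.392845597829314
```

It is free and rising (3 mm, about 4 N). Continuing to lift slowly.

servo_tool:
  moves:
    - [0, 0.02, -0.05, 0, 1]
    - [0, 0.02, -0.12, 0, 1]
    - [0, 0.02, -0.2, 0, 1]
    - [0, 0.02, -0.3, 0, 1]
    - [0, 0.02, -0.4, 0, 1]
    - [0, 0.02, -0.4, 0, 1]

```text
time: 9.12
tool_pos: [0.5219, 0.1691, 0.1168]
ee_rot: [-3.141, -0.001, 1.202]
wrist_force: [1.0, 0.1, -0.9]
width: 0.0547
finger_force: 30.0
```

```bash
python3 st.py
```

```text
time 9.1167
tool_pos [0.5219 0.1691 0.1168]
ee_rot [-3.1409e+00 -1.1000e-03  1.2024e+00]
wrist_force [ 1.0042  0.0641 -0.8865]
wrist_torque [-0.1404  0.0798  0.001 ]
finger_force 29.9932
width 0.0547
j6 0.5774652070816585 turn from 0.3745 deg 47.43289761894877
```

Clear of friction. Lifting, then carrying to the bay centre, about (0.570, -0.146).

servo_tool:
  moves:
    - [0, 0, -0.4, 0, 1]
    - [0, 0, -0.9, 0, 1]
    - [0, 0, -1.5, 0, 1]
    - [0, 0, -2.1, 0, 1]
    - [0, 0, -2.7, 0, 1]
    - [0, 0, -3.2, 0, 1]
    - [0, 0, -3.5, 0, 1]
    - [-0.3, 0.2, -3.6, 0, 1]
    - [-0.8, 0.5, -3.6, 0, 1]
    - [-1.5, 0.9, -3.6, 0, 1]

```text
time: 9.95
tool_pos: [0.5294, 0.1254, 0.2056]
ee_rot: [-3.141, -0.0, 1.204]
wrist_force: [0.2, -0.6, -1.2]
width: 0.055
finger_force: 30.0
```

servo_tool:
  moves:
    - [-0.9, 0.5, 0, 0, 1]
    - [-1.9, 1.1, 0, 0, 1]
    - [-2.9, 1.7, 0, 0, 1]
    - [-3.9, 2.2, 0, 0, 1]
    - [-4.9, 2.8, 0, 0, 1]
    - [-5.9, 3.4, 0, 0, 1]
    - [-6.9, 4, 0, 0, 1]
    - [-7.8, 4.5, 0, 0, 1]
    - [-8.6, 4.9, 0, 0, 1]
    - [-9.1, 5.2, 0, 0, 1]

```text
time: 10.78
tool_pos: [0.5682, -0.1365, 0.2047]
ee_rot: [-3.139, 0.001, 1.199]
wrist_force: [0.1, -1.3, -1.2]
width: 0.055
finger_force: 30.0
```

servo_tool:
  moves:
    - [-0.3, 0.1, 0, 0, 1]
    - [-0.4, 0.2, 0, 0, 1]
    - [-0.4, 0.2, 0, 0, 1]
    - [-0.4, 0.2, 0, 0, 1]

```text
time: 11.12
tool_pos: [0.57, -0.1439, 0.2057]
ee_rot: [-3.141, -0.001, 1.203]
wrist_force: [-0.6, 0.3, -0.5]
width: 0.0553
finger_force: 30.0
```

```bash
python3 - <<'E'
exec(open('st.py').read())
s=cam('wrist'); cv2.imwrite('pics/w5.png',s['image'])
# tray outline from top to cross-check
E
```

```text
time 11.1167
tool_pos [ 0.57   -0.1439  0.2057]
ee_rot [-3.1411e+00 -7.0000e-04  1.2028e+00]
wrist_force [-0.6111  0.308  -0.4981]
wrist_torque [-0.0835  0.1114 -0.0165]
finger_force 29.9926
width 0.0553
j6 0.02390523831420126 turn from 0.3745 deg 47.4588455769001
```

View pics/w5.png

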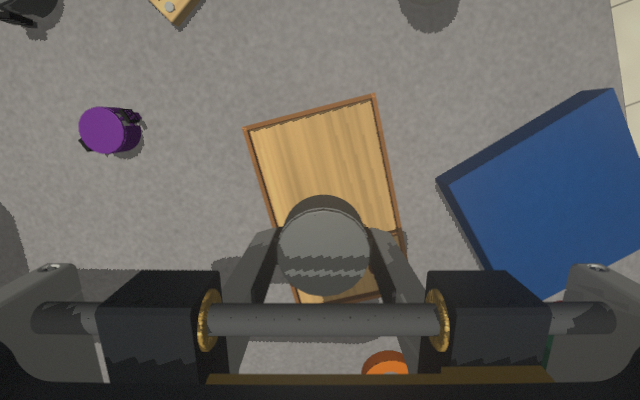

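The cap is held level above the tray's large bay (far corners at (247,128) and (374,96)). Lowering to about 10 mm above the floor, then slowly until contact.

servo_tool:
  moves:
    - [0, 0, 0.5, 0, 1]
    - [0, 0, 1.4, 0, 1]
    - [0, 0, 2.4, 0, 1]
    - [0, 0, 3.4, 0, 1]
    - [0, 0, 4.4, 0, 1]
    - [0, 0, 5.4, 0, 1]
    - [0, 0, 6.3, 0, 1]
    - [0, 0, 6.9, 0, 1]
    - [0, 0, 7.2, 0, 1]
    - [0, 0, 7.2, 0, 1]

```text
time: 12.0
tool_pos: [0.568, -0.1434, 0.0227]
ee_rot: [-3.136, -0.0, 1.203]
wrist_force: [0.4, -0.3, -1.0]
width: 0.0548
finger_force: 30.0
```

servo_tool:
  moves:
    - [0, 0, 0.05, 0, 1]
    - [0, 0, 0.1, 0, 1]
    - [0, 0, 0.15, 0, 1]
    - [0, 0, 0.2, 0, 1]
    - [0, 0, 0.25, 0, 1]
    - [0, 0, 0.3, 0, 1]
    - [0, 0, 0.3, 0, 1]
    - [0, 0, 0.3, 0, 1]

```text
time: 12.67
tool_pos: [0.5699, -0.1449, 0.0182]
ee_rot: [-3.141, -0.0, 1.202]
wrist_force: [-0.1, 0.7, -1.3]
width: 0.0548
finger_force: 30.0
```

```bash
python3 st.py
```

```text
time 12.6667
tool_pos [ 0.5699 -0.1449  0.0182]
ee_rot [-3.1415e+00 -1.0000e-04  1.2017e+00]
wrist_force [-0.1383  0.6968 -1.2876]
wrist_torque [-0.1186  0.0617  0.0351]
finger_force 29.9926
width 0.0548
j6 0.02369665868259292 turn from 0.3745 deg 47.397441342796775
```

servo_tool:
  moves:
    - [0, 0, 0.03, 0, 1]
    - [0, 0, 0.06, 0, 1]
    - [0, 0, 0.08, 0, 1]
    - [0, 0, 0.08, 0, 1]
    - [0, 0, 0.08, 0, 1]

```text
time: 13.08
tool_pos: [0.57, -0.1448, 0.0161]
ee_rot: [-3.142, -0.0, 1.202]
wrist_force: [-0.2, -0.0, -1.0]
width: 0.0552
finger_force: 30.0
```

```bash
python3 st.py
```

```text
time 13.0833
tool_pos [ 0.57   -0.1448  0.0161]
ee_rot [-3.1415e+00 -1.0000e-04  1.2018e+00]
wrist_force [-0.2423 -0.0362 -0.9561]
wrist_torque [-0.0639  0.0871  0.0564]
finger_force 29.9929
width 0.0552
j6 0.02367713834897156 turn from 0.3745 deg 47.40321819227478
```

servo_tool:
  moves:
    - [0, 0, 0.02, 0, 1]
    - [0, 0, 0.04, 0, 1]
    - [0, 0, 0.06, 0, 1]
    - [0, 0, 0.06, 0, 1]
    - [0, 0, 0.06, 0, 1]

```text
time: 13.5
tool_pos: [0.57, -0.1448, 0.016]
ee_rot: [3.141, -0.0, 1.202]
wrist_force: [-2.9, 1.4, 6.7]
width: 0.0551
finger_force: 30.0
```

```bash
python3 st.py
```

```text
time 13.5
tool_pos [ 0.57   -0.1448  0.016 ]
ee_rot [ 3.1413 -0.      1.2019]
wrist_force [-2.857   1.362   6.7313]
wrist_torque [0.1507 0.69   0.0103]
finger_force 30.0215
width 0.0551
j6 0.02364528221317462 turn from 0.3745 deg 47.40835387221101
```

On the floor at about 7 N. Releasing and withdrawing straight up.

servo_tool:
  moves:
    - [0, 0, 0, 0, 0.4]
    - [0, 0, 0, 0, 0.3]
    - [0, 0, 0, 0, 0.2]
    - [0, 0, 0, 0, 0.15]
    - [0, 0, 0, 0, 0.15]
    - [0, 0, 0, 0, 0.15]
    - [0, 0, 0, 0, 0.15]
    - [0, 0, 0, 0, 0.15]

```text
time: 14.17
tool_pos: [0.5698, -0.1448, 0.0142]
ee_rot: [-3.141, -0.0, 1.202]
wrist_force: [0.6, -0.6, 0.3]
width: 0.0796
finger_force: 0.0
```

servo_tool:
  moves:
    - [0, 0, -0.3, 0, 0.15]
    - [0, 0, -0.8, 0, 0.15]
    - [0, 0, -1.5, 0, 0.15]
    - [0, 0, -2.5, 0, 0.15]
    - [0, 0, -3.5, 0, 0.15]
    - [0, 0, -4.5, 0, 0.15]
    - [0, 0, -5.5, 0, 0.15]
    - [0, 0, -6, 0, 0.15]
    - [0, 0, -6, 0, 0.15]
    - [0, 0, -6, 0, 0.15]

```text
time: 15.0
tool_pos: [0.5704, -0.145, 0.1656]
ee_rot: [3.14, -0.0, 1.202]
wrist_force: [0.1, 0.4, -0.4]
width: 0.0801
finger_force: 0.0
```

```bash
python3 - <<'E'
exec(open('st.py').read())
s=cam('wrist'); cv2.imwrite('pics/w6.png',s['image'])
E
```

```text
time 15.0
tool_pos [ 0.5704 -0.145   0.1656]
ee_rot [ 3.1395e+00 -1.0000e-04  1.2019e+00]
wrist_force [ 0.088   0.4088 -0.4038]
wrist_torque [-0.0692  0.1117  0.0008]
finger_force 0.0
width 0.0801
j6 0.02368365249672769 turn from 0.3745 deg 47.40547166986209
```

View pics/w6.png

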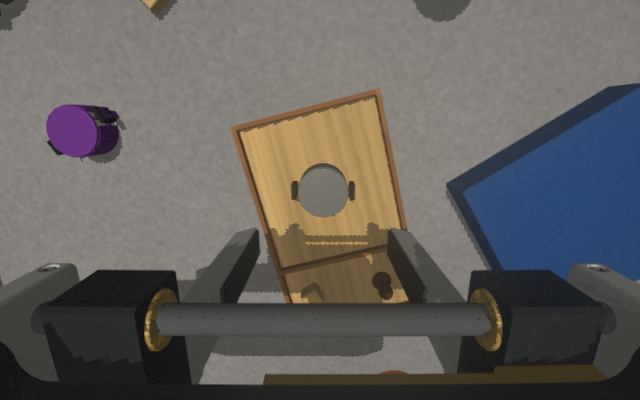

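The cap stands top up at (323,190), in the middle of the large bay. The pawn and die are undisturbed and the gripper is clear.

```bash
python3 -c "from bench import robot; print(robot.close_job())"
```

```text
the job is handed in; nothing more can be done
None
```

The cap was squeezed (30 N), turned to its stop at about 48°, lifted off, and set down top up in the middle of the large bay; the job was handed in at about 15 s and returned no verdict.

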